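# Seat the cranked hex key in the open clamp's screw and turn it tight

## Task

One of the two clamps on the plywood board is still open, its jaw standing off the glass panel. Take the cranked hex key out of its wooden rest, seat it fully home in the socket of that clamp's screw and let go of it before the screw is turned; then push the key's long arm round clockwise, seen from above, until the screw reaches its stop and the jaw is against the glass. Leave the key standing in the screw, leave the other clamp tight, and do not knock over the small bottle at the near edge of the table.

Things in the scene. Friction and masses are not known exactly. Their poses are not given: they have to be found in the camera images.
- hex_key: Loose steel crank key, upright in key_rest at the start. Origin: lower end of its shank; z up. Hexagonal shank 20 mm across flats, 45 mm long (last 4 mm tapered to 15 mm), corners to +x and -x; collar 36 mm across, z 45-51; flat-sided head above it; one long arm along +x, short stub to -x. About 0.3 kg, balanced within 3 mm of the shank's axis: stands by itself in rest or socket.
- key_head (a point): Centre of the key's head, 69 mm above the shank's lower end and 18 mm above the collar's top; axes as hex_key. Head 34 (x) x 20 (y) x 36 (z) mm, flat-sided: pinch it across its 20 mm (y). The arm, 12 mm wide and 14 mm high, runs at this height along +x, from the head to 123 mm from the shank's axis; a like stub along -x ends 46 mm from it.
- key_tip (a point): Centre of the lower end of the key's hexagonal shank, 69 mm below key_head; axes as hex_key.
- key_rest: Fixed wooden block 74 x 74 mm, 52 mm high, with a square well 26.5 mm wide and 49 mm deep in its top. Origin: centre of its underside, on the table. At the start the key's shank is in the well and its collar lies on the block's top (key_head 76 mm above the table); it lifts straight out.
- board: Fixed plywood board 225 (x) x 236 (y) mm, 12 mm thick; green glass panel lying against a low fence at its far (+x) side, 28 mm high. Two alike clamps stand 116 mm apart along y on its near (-x) strip. Origin: centre of its underside, on the table.
- clamp_open: The clamp that is open at the start (left or right varies): fixed dark steel block 68 (x) x 56 (y) x 36 mm high, origin at the centre of its underside, on the board, its top 48 mm above the table. A bright round screw head, 38 mm across, lies in a recess in its top; an aluminium jaw on its +x side moves to the glass as the screw turns.
- socket_open (a point): Centre of the floor of the hexagonal socket in the open clamp's screw head, turning with the screw; z up. Socket 22 mm across flats, rim 24 mm above this floor and 2.5 mm below the block's top, top 3.5 mm flared; corners to +x and -x: the key enters with its x at any multiple of 60 degrees from this x, with about 10 degrees of play each way. Fully home, key_tip is at this point.
- screw_open (a joint): Angle of the open clamp's screw (rad), growing clockwise seen from above. 0 fully open, 1.5 hard stop (tight, jaw at the glass); starts from 0 to 0.3. Stiff (friction 0.22 N m, some 2.5 N at the arm's end), stays where left, moves the jaw 11.4 mm per rad.
- socket_shut (a point): The same point as socket_open in the other, identical clamp, which is already tight with its jaw at the glass.
- screw_shut (a joint): Angle of the other clamp's screw (rad), same sense; starts tight at 1.43 to 1.5 and is to be left alone.
- oil_bottle: Small loose bottle 38 mm across, 95 mm tall, standing on the table at its near edge, left of the middle. Origin: centre of its underside. A bystander.

How it is judged:
By the outcome, as a careful person would: the job done as asked, in the order asked, and still so for the second after the job is handed in, with the robot touching nothing.
It also fails if it takes over 58 s, if anything falls off the work surface, if the arm or the gripper's body presses on something with over 40 N, if the wrist force passes 120 N, or if a joint passes its speed limit or range.

## Robot

A 7-joint arm with a two-finger parallel gripper is mounted at the origin on a cart in front of the work surface, level with it; the furniture and walls round the work are solid. World frame = base frame: x ahead of the robot, y to its left, z up, the work surface at z = 0. Lengths are in m, angles in rad, forces in N, time in s.
With the tool pointing down it reaches from about 0.4 to 0.85 m from the base axis. Payload 10.4 kg.
Tool frame: the origin (TCP) lies between the finger pads; the fingertips stand 22 mm ahead of it and the grasp point (between the pads) lies 3 mm ahead of it; z points along the fingers, y is the line along which they close (so a half turn about z gives the same grasp; the last joint's range is limited). The gripper opens to 85 mm and grips with 20 to 120 N. Pads are 22 mm wide; open, the fingers measure 114 mm over their backs; the gripper's body (76 mm by 85 mm) begins 54 mm behind the grasp point. The pads swing forward as they close: fully open they stand 13 mm farther back than shut.
Start: joints at [-1.289, 0.332, -0.065, 1.46, 0.022, 1.35, -0.088], TCP at [0.188, 0.596, 0.216] pointing down, gripper open.
Joint ranges: [-2.6, 2.6], [-0.5, 2.12], [-1.47, 1.34], [0.16, 2.42], [-1.27, 4.41], [0.06, 2.06], [-2.6, 2.6]. Speed limits (rad/s): [2.22, 2.22, 2.79, 2.79, 3.14, 3.14, 3.14].

## Interface

Orientations are given as a unit quaternion [w, x, y, z].
In Python, from rig import manip gives the robot as it stands.
- The arm moves only by the shell command python3 -m handwheel 'ROWS'. ROWS is JSON, a list of rows, each an object of numbers: "grip": the gripper's target within -1 to 1 (shut at 1, half-way at 0, fully open at -1); "x", "y", "z": the shift along the tool's x, y, z in m; "rx", "ry", "rz": the turn, a rotation vector about the tool's x, y, z in rad. A call has 1 to 12 rows; each row shifts and turns the commanded pose from where the row before left it, along the tool's axes as they then stand; what a row does not reach is not made up. A row lasts 1/8 s, in which the tool goes at most 62.5 mm and 10.7 degrees, less where a joint would pass 70% of its speed; a pose out of reach is approached as far as the arm can. A call is refused whole if a number of a shift passes 0.0625 or a number of a turn 0.188, either way. A call with a gripper value outside its range is refused whole. The fingers move at their own pace and stop on an object; the grip force is fixed at half the most. Time passes only in rows, so rows that do not move let the fingers close. It gives the time, the measured TCP pose, the force, the opening and the grip force at its end, in the units of the state.
- manip.state(): the state, without advancing time (a new reading comes with each control period).
- manip.get_image(name): name is "scene" or "top"; returns a dict with "color" (480x640x3 uint8, red, green, blue), "fx", "fy", "cx", "cy" (pixels), "dist_coeffs" ([k1, k2, p1, p2, k3] as OpenCV has them; the pictures are not rectified), "R" (3x3) and "t" (3): a world point X has camera coordinates R X + t. Camera axes: x right, y down, z forward; pixel columns grow to the right and rows downward; lengths in m; the calibration is good to about 2 mm. A picture is of the moment at which its call begins. There is no depth.
- manip.job_done(): hands the job in; it is judged then, once.
The state is a dict: "time": time; "qpos": joint angles; "qvel": joint speeds; "joint_efforts": joint torques, N m; "position": TCP position; "tcp_rot": TCP orientation; "wrist_force": force on the tool from outside, world axes, zero at the start; "moment": the same for the moment, N m; "gripper_width": opening from 0.0 (shut) to 1.0 (fully open); "grip_force": force on a finger pad.
Only numpy, scipy, OpenCV 4.12 (cv2) and the standard library are available. Lean on these libraries where they do the work, as an engineer would, in place of code of your own. Each camera call takes 0.05 s, during which the arm holds its last target. There are 200 camera calls.

## Working session

There is one attempt and no reset: what is moved stays moved. The work goes in short steps, Python scripts to look and compute and a shell command to move; the robot and the scene stay as the last step left them, time stands still between calls to the robot, and variables do not carry over. Pictures are saved under pics/ and viewed, at most 10 in all, crops included, and the job is handed in when it is done.

```bash
ls; mkdir -p pics; python3 - <<'E'
from rig import manip
import cv2,pickle
s=manip.state(); print({k:s[k] for k in('time','position','tcp_rot','wrist_force','gripper_width')})
for n in('scene','top'):
    d=manip.get_image(n); pickle.dump(d,open(f'pics/{n}0.pkl','wb'))
    cv2.imwrite(f'pics/{n}0.png',d['color'][:,:,::-1]); print(n,d['fx'],d['cx'],d['cy'],d['dist_coeffs'],d['R'],d['t'])
E
```

```text
pics
{'time': 0.0, 'position': array([0.18743007, 0.59581135, 0.21480738]), 'tcp_rot': array([-7.54069030e-05,  1.51784491e-01,  9.88413346e-01, -7.20868573e-04]), 'wrist_force': array([-0.77257273,  0.43601983,  0.98289574]), 'gripper_width': 0.9975065467296788}
scene 550.6392607150495 324.0811467251783 236.15815264289915 [-0.10489797  0.          0.          0.          0.        ] [[ 0.61577647 -0.78791797 -0.00214541]
 [-0.41335635 -0.32072725 -0.85221509]
 [ 0.6707875   0.52566082 -0.52318719]] [-0.40323786  0.23916497  0.87327151]
top 506.49392795958903 313.1820006949119 231.10693910611428 [-0.13160826  0.          0.          0.          0.        ] [[ 0.01809847 -0.99982931 -0.00371392]
 [-0.99191571 -0.01748835 -0.12568764]
 [ 0.12560124  0.00595865 -0.99206291]] [-0.13194272  0.50572097  0.86844881]
```

View pics/scene0.png

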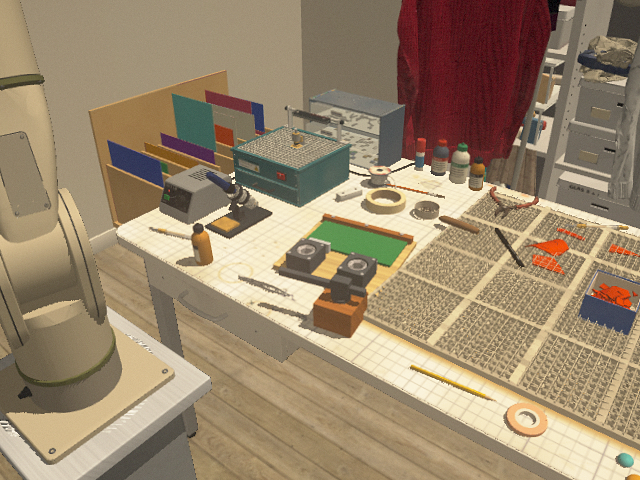

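View pics/top0.png

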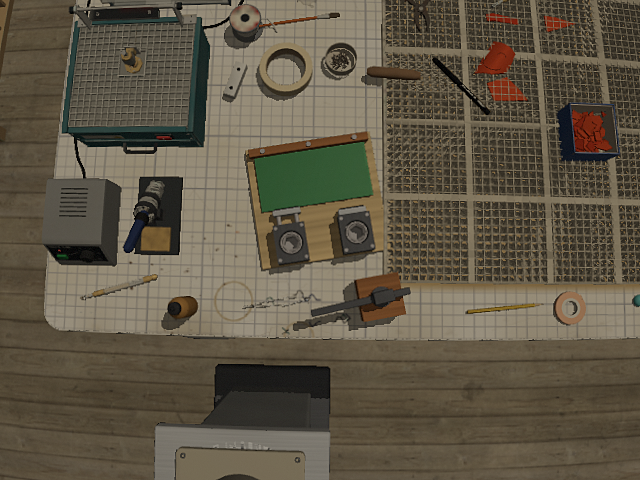

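The scene shows the board with two clamps at about (306,255) and (357,268), and the key in its rest at (343,290). In the top view the clamps are at (291,242) and (356,231), the key head at (381,297) with its long arm pointing left to (313,313), and the bottle at (182,306). I need a zoomed crop to tell which clamp is open.

```bash
python3 - <<'E'
import cv2
a=cv2.imread('pics/top0.png')[190:335,235:425]
cv2.imwrite('pics/c0.png',cv2.resize(a,None,fx=4,fy=4,interpolation=cv2.INTER_CUBIC))
E
```

```text
(no output)
```

View pics/c0.png

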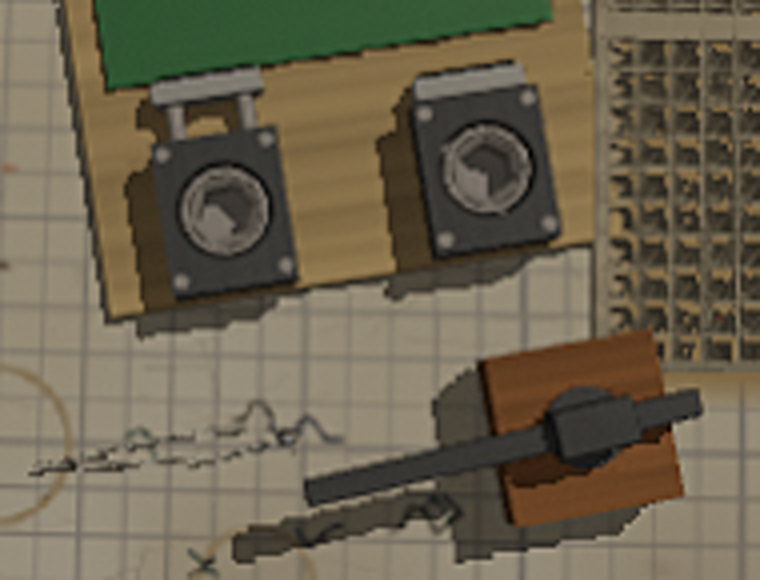

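The right-hand clamp is the open one: its jaw lies close to the block (crop 470,80), with its socket at crop (487,168), while the left jaw is at the glass. The key head is at crop (590,430) and its arm tip at (308,492). Next I'll locate these and rectify views in the relevant planes.

```bash
cat > h.py <<'E'
import numpy as np,cv2,pickle
def K(d): return np.array([[d['fx'],0,d['cx']],[0,d['fy'],d['cy']],[0,0,1.]])
def back(d,uv,z):
    p=cv2.undistortPoints(np.array(uv,float).reshape(-1,1,2),K(d),np.array(d['dist_coeffs'])).reshape(-1,2)
    R=np.array(d['R']);C=-R.T@d['t']; r=np.c_[p,np.ones(len(p))]@R
    return C+r*((z-C[2])/r[:,2])[:,None]
def proj(d,X):
    return cv2.projectPoints(np.array(X,float).reshape(-1,1,3),cv2.Rodrigues(np.array(d['R']))[0],np.array(d['t'],float),K(d),np.array(d['dist_coeffs']))[0].reshape(-1,2)
def rect(d,c,z,half,n=400): # image: up=+x, left=+y
    g=np.linspace(half,-half,n); X,Y=np.meshgrid(c[0]+g,c[1]+g,indexing='ij')
    m=proj(d,np.c_[X.ravel(),Y.ravel(),np.full(X.size,z)]).reshape(n,n,2).astype(np.float32)
    return cv2.remap(d['color'],m[...,0],m[...,1],cv2.INTER_CUBIC)[:,:,::-1].copy()
E
python3 - <<'E'
from h import *
d=pickle.load(open('pics/top0.pkl','rb')); s=pickle.load(open('pics/scene0.pkl','rb'))
f=lambda x,y:(235+x/4,190+y/4)
for nm,z,pts in [('screwR',.0455,[(487,168)]),('screwL',.0455,[(225,210)]),
 ('blockR corner bolts',.048,[(425,113),(529,97),(549,222),(445,239)]),
 ('blockL bolts',.048,[(163,154),(266,138),(286,265),(182,281)]),
 ('rest',.052,[(479,362),(650,331),(683,493),(514,526)]),
 ('key tip',.083,[(307,493)]),('stub end',.083,[(699,402)]),('head',.094,[(548,414),(626,393),(638,432),(561,460)])]:
    P=back(d,[f(*p) for p in pts],z); print(nm,P[:,:2].round(4).tolist(),P.mean(0).round(4))
c=back(d,[f(487,168)],.0455)[0]; k=back(d,[f(592,425)],.09)[0]
print('bottle',back(d,[(190,303)],.0)[0])
ims=[rect(d,c,.0455,.03),rect(s,c,.0455,.03)]
cv2.imwrite('pics/r0.png',np.hstack(ims))
E
```

```text
screwR [[0.506, -0.1992]] [ 0.506  -0.1992  0.0455]
screwL [[0.4855, -0.0851]] [ 0.4855 -0.0851  0.0455]
blockR corner bolts [[0.5295, -0.1717], [0.5374, -0.2173], [0.4825, -0.2263], [0.4743, -0.181]] [ 0.5059 -0.1991  0.048 ]
blockL bolts [[0.5094, -0.0575], [0.5172, -0.1024], [0.4618, -0.1122], [0.454, -0.0672]] [ 0.4856 -0.0848  0.048 ]
rest [[0.4211, -0.196], [0.4356, -0.2698], [0.3663, -0.2842], [0.3514, -0.2117]] [ 0.3936 -0.2404  0.052 ]
key tip [[0.3651, -0.1233]] [ 0.3651 -0.1233  0.083 ]
stub end [[0.4049, -0.2853]] [ 0.4049 -0.2853  0.083 ]
head [[0.3991, -0.2212], [0.4081, -0.2531], [0.3923, -0.2581], [0.3805, -0.2266]] [ 0.395  -0.2398  0.094 ]
bottle [0.3755549  0.10010123 0.        ]
```

View pics/r0.png

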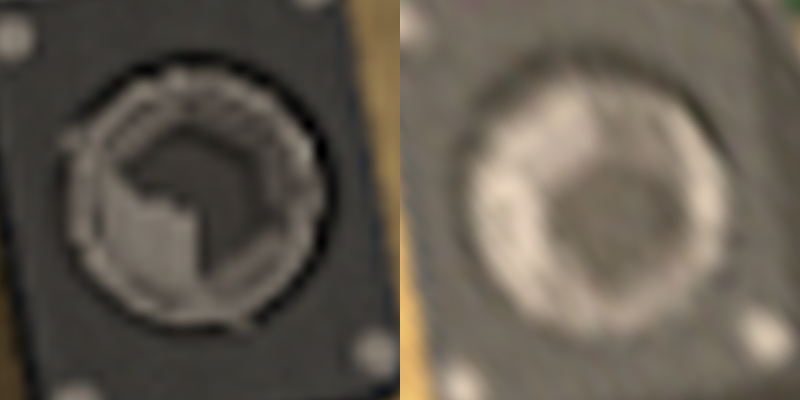

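The top view gives hex corners almost along world +x, with the floor's top corner at (185,128). The clamp's yaw is about 10°. The jaw offset agrees, putting the screw at about 0.1 rad and the hex yaw at about 3°. The key is at about (0.394, -0.2405) with yaw 103.8°, and its measured length of 167 mm fits the 169 mm given. First move: turn the tool and raise it.

```bash
cat > to.py <<'E'
# python3 to.py x y z yaw(deg of tool y): remaining turn, then shift in tool axes as they stand now and after the turn
import sys,numpy as np
from scipy.spatial.transform import Rotation as R
from rig import manip
s=manip.state(); q=s['tcp_rot']; M=R.from_quat([q[1],q[2],q[3],q[0]]).as_matrix()
x,y,z,w=map(float,sys.argv[1:]); w=np.radians(w)
now=np.arctan2(M[1,1],M[0,1]); turn=(w-now+np.pi/2)%np.pi-np.pi/2
d=np.array([x,y,z])-s['position']
g=R.from_rotvec([0,0,turn]).as_matrix()@M
print('t',round(s['time'],2),'pos',s['position'].round(4),'yaw_y',np.degrees(now).round(1),'toolz',M[:,2].round(3),'F',np.round(s['wrist_force'],1),'w',round(s['gripper_width'],3),'q',np.round(s['qpos'],2))
print('rz',round(-turn,3),'now',(M.T@d).round(4),'after',(g.T@d).round(4))
E
python3 -m handwheel '[{"grip":-1,"rz":0.171,"z":-0.008},{"rz":0.171,"z":-0.008,"grip":-1},{"rz":0.171,"z":-0.008,"grip":-1},{"rz":0.171,"z":-0.008,"grip":-1},{"rz":0.171,"z":-0.008,"grip":-1},{"rz":0.171,"z":-0.008,"grip":-1}]'; python3 to.py .45 .1 .25 13.8
```

```text
t 0.1 pos [0.1875 0.5958 0.2149] yaw_y 72.5 toolz [-0.    -0.001 -1.   ] F [ 0.3 -0.8 -0.3] w 0.997 q [-1.29  0.33 -0.06  1.46  0.02  1.35 -0.09]
rz 1.025 now [-0.3992 -0.3943 -0.0346] after [-0.5442  0.1366 -0.0352]invalid input
```

```bash
python3 -m handwheel '[{"grip":-1,"x":0,"y":0,"z":-0.008,"rx":0,"ry":0,"rz":0.171},{"grip":-1,"x":0,"y":0,"z":-0.008,"rx":0,"ry":0,"rz":0.171},{"grip":-1,"x":0,"y":0,"z":-0.008,"rx":0,"ry":0,"rz":0.171},{"grip":-1,"x":0,"y":0,"z":-0.008,"rx":0,"ry":0,"rz":0.171},{"grip":-1,"x":0,"y":0,"z":-0.008,"rx":0,"ry":0,"rz":0.171},{"grip":-1,"x":0,"y":0,"z":-0.008,"rx":0,"ry":0,"rz":0.171}]'; python3 to.py .45 .1 .25 13.8
```

```text
time: 0.85
position: [0.1874, 0.596, 0.2634]
tcp_rot: [0.0, 0.62, 0.785, -0.0]
wrist_force: [0.5, -0.4, 0.2]
gripper_width: 1.0
grip_force: 0.0
t 0.85 pos [0.1874 0.596  0.2634] yaw_y 13.4 toolz [-0.    -0.001 -1.   ] F [ 0.5 -0.4  0.2] w 1.0 q [-1.4   0.31  0.07  1.39 -0.02  1.44 -1.09]
rz -0.006 now [-0.5434  0.1402  0.0137] after [-0.5443  0.1367  0.0137]
```

All keys are needed in each row. Next I'll go to the waypoint at (0.45, 0.1).

```bash
python3 -m handwheel '[{"grip":-1,"x":-0.05,"y":0.0128,"z":0,"rx":0,"ry":0,"rz":0},{"grip":-1,"x":-0.05,"y":0.0128,"z":0,"rx":0,"ry":0,"rz":0},{"grip":-1,"x":-0.05,"y":0.0128,"z":0,"rx":0,"ry":0,"rz":0},{"grip":-1,"x":-0.05,"y":0.0128,"z":0,"rx":0,"ry":0,"rz":0},{"grip":-1,"x":-0.05,"y":0.0128,"z":0,"rx":0,"ry":0,"rz":0},{"grip":-1,"x":-0.05,"y":0.0128,"z":0,"rx":0,"ry":0,"rz":0},{"grip":-1,"x":-0.05,"y":0.0128,"z":0,"rx":0,"ry":0,"rz":0},{"grip":-1,"x":-0.05,"y":0.0128,"z":0,"rx":0,"ry":0,"rz":0},{"grip":-1,"x":-0.05,"y":0.0128,"z":0,"rx":0,"ry":0,"rz":0},{"grip":-1,"x":-0.05,"y":0.0128,"z":0,"rx":0,"ry":0,"rz":0},{"grip":-1,"x":-0.05,"y":0.0128,"z":0,"rx":0,"ry":0,"rz":0}]' | head -2; python3 to.py .394 -.2405 .16 13.8
```

```text
time: 2.22
position: [0.4554, 0.0938, 0.2635]
t 2.23 pos [0.4554 0.0938 0.2635] yaw_y 13.8 toolz [-0.  0. -1.] F [ 0.4 -0.1  0.1] w 0.995 q [-0.89 -0.09  0.56  1.81  0.05  1.4  -0.1 ]
rz -0.001 now [-0.3101 -0.1392  0.1034] after [-0.31   -0.1394  0.1034]
```

```bash
python3 -m handwheel '[{"grip":-1,"x":-0.0443,"y":-0.0199,"z":0.0148,"rx":0,"ry":0,"rz":0},{"grip":-1,"x":-0.0443,"y":-0.0199,"z":0.0148,"rx":0,"ry":0,"rz":0},{"grip":-1,"x":-0.0443,"y":-0.0199,"z":0.0148,"rx":0,"ry":0,"rz":0},{"grip":-1,"x":-0.0443,"y":-0.0199,"z":0.0148,"rx":0,"ry":0,"rz":0},{"grip":-1,"x":-0.0443,"y":-0.0199,"z":0.0148,"rx":0,"ry":0,"rz":0},{"grip":-1,"x":-0.0443,"y":-0.0199,"z":0.0148,"rx":0,"ry":0,"rz":0},{"grip":-1,"x":-0.0443,"y":-0.0199,"z":0.0148,"rx":0,"ry":0,"rz":0},{"grip":-1,"x":0,"y":0,"z":0,"rx":0,"ry":0,"rz":0}]' | head -2; python3 to.py .394 -.2405 .085 13.8
```

```text
time: 3.22
position: [0.3914, -0.242, 0.1592]
t 3.23 pos [ 0.3914 -0.242   0.1592] yaw_y 13.4 toolz [-0.002 -0.001 -1.   ] F [ 0.4  0.8 -0.6] w 1.0 q [-0.65 -0.07  1.09  1.99  0.07  1.18  0.65]
rz -0.007 now [0.0009 0.003  0.0742] after [0.0009 0.003  0.0742]
```

```bash
python3 -m handwheel '[{"grip":-1,"x":0.001,"y":0.003,"z":0.0187,"rx":0,"ry":0,"rz":-0.007},{"grip":-1,"x":0,"y":0,"z":0.0187,"rx":0,"ry":0,"rz":0},{"grip":-1,"x":0,"y":0,"z":0.0187,"rx":0,"ry":0,"rz":0},{"grip":-1,"x":0,"y":0,"z":0.0187,"rx":0,"ry":0,"rz":0},{"grip":-1,"x":0,"y":0,"z":0,"rx":0,"ry":0,"rz":0}]' | head -2; python3 to.py .394 -.2405 .085 13.8;  python3 - <<'E'
from rig import manip
from h import *
t=manip.get_image('top'); s=manip.get_image('scene')
p=proj(t,[.394,-.24,.09])[0].astype(int); q=proj(s,[.394,-.24,.09])[0].astype(int)
c=lambda d,p:cv2.resize(d['color'][max(p[1]-60,0):p[1]+60,p[0]-60:p[0]+60,::-1],(400,400),interpolation=2)
cv2.imwrite('pics/g1.png',np.hstack([c(t,p),c(s,q)]))
E
```

```text
time: 3.85
position: [0.3953, -0.2363, 0.0843]
t 3.85 pos [ 0.3953 -0.2363  0.0843] yaw_y 14.2 toolz [-0.003  0.    -1.   ] F [-0.5 -0.8  0.4] w 1.001 q [-0.6   0.15  1.13  2.08 -0.16  1.01  0.85]
rz 0.007 now [-0.0037 -0.0023 -0.0007] after [-0.0037 -0.0023 -0.0007]
```

View pics/g1.png

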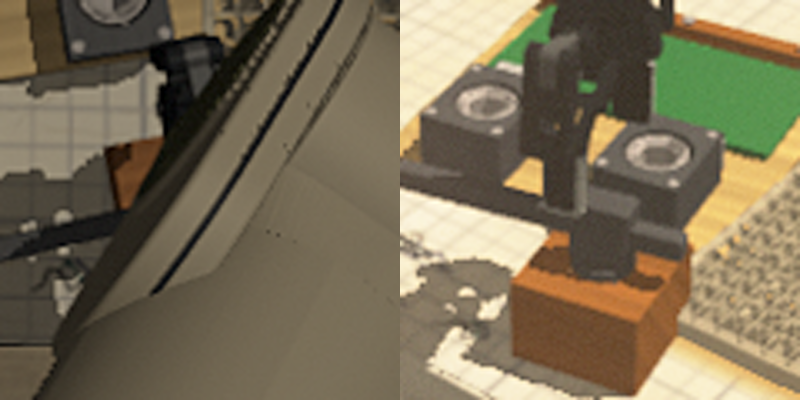

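The scene crop shows the open fingers on both sides of the head, but the tips look high, at about (565,215) and (635,120) in the crop. I'll check this against the projection.

```bash
python3 - <<'E'
from rig import manip
from h import *
s=manip.get_image('scene'); q=proj(s,[.394,-.24,.09])[0].astype(int)
a=np.radians(14); u=np.array([np.cos(a),np.sin(a),0]); p0=np.array([.3953,-.2363,0])
P={'near tip':p0-.045*u+[0,0,.075],'far tip':p0+.045*u+[0,0,.075],'head':np.array([.394,-.2405,.076]),'headtop':np.array([.394,-.2405,.094]),'tcp':p0+[0,0,.084],'far+40':p0+.045*u+[0,0,.115]}
for k,v in P.items():print(k,((proj(s,v)[0]-(q-60))*400/120).round()+[400,0])
im=s['color'][q[1]-90:q[1]+50,q[0]-70:q[0]+70,::-1]
cv2.imwrite('pics/g2.png',cv2.convertScaleAbs(cv2.resize(im,(600,600),interpolation=2),alpha=2.2,beta=20))
E
```

```text
near tip [562. 270.]
far tip [628. 177.]
head [601. 225.]
headtop [602. 197.]
tcp [596. 208.]
far+40 [629. 117.]
```

View pics/g2.png

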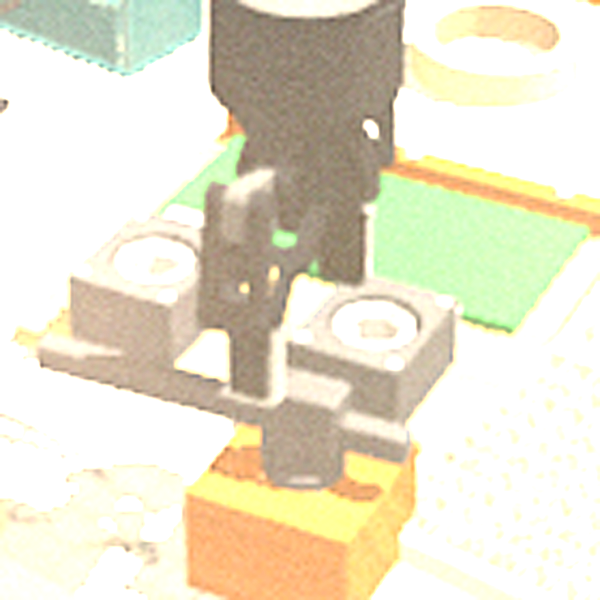

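The near fingertip shows at about (258,398), but a TCP at z=0.084 predicts about y=476. The tips therefore look roughly 35 mm high. Closing here is harmless and will show the truth, so I'll correct xy and close.

```bash
python3 -m handwheel '[{"grip":-1,"x":-0.003,"y":-0.002,"z":0,"rx":0,"ry":0,"rz":0.005},{"grip":1,"x":0,"y":0,"z":0,"rx":0,"ry":0,"rz":0},{"grip":1,"x":0,"y":0,"z":0,"rx":0,"ry":0,"rz":0},{"grip":1,"x":0,"y":0,"z":0,"rx":0,"ry":0,"rz":0},{"grip":1,"x":0,"y":0,"z":0,"rx":0,"ry":0,"rz":0},{"grip":1,"x":0,"y":0,"z":0,"rx":0,"ry":0,"rz":0}]'; python3 to.py .394 -.2405 .085 13.8
```

```text
time: 4.75
position: [0.395, -0.2405, 0.0852]
tcp_rot: [-0.0, 0.617, 0.787, 0.0]
wrist_force: [-0.3, -0.1, 0.1]
gripper_width: -0.001
grip_force: 0.0
t 4.75 pos [ 0.395  -0.2405  0.0852] yaw_y 13.9 toolz [-0.  0. -1.] F [-0.3 -0.1  0.1] w -0.001 q [-0.59  0.15  1.13  2.07 -0.16  1.01  0.86]
rz 0.001 now [ 0.0003 -0.0009  0.0002] after [ 0.0003 -0.0009  0.0002]
```

```bash
python3 - <<'E'
from rig import manip
from h import *
s=manip.get_image('scene'); q=proj(s,[.394,-.24,.09])[0].astype(int)
for z in(.063,.085,.095,.105,.115,.125): print(z,((proj(s,[.395,-.2405,z])[0]-(q-[70,90]))*600/140).round())
im=s['color'][q[1]-90:q[1]+50,q[0]-70:q[0]+70,::-1]
cv2.imwrite('pics/g3.png',cv2.convertScaleAbs(cv2.resize(im,(600,600),interpolation=2),alpha=2.2,beta=20))
E
```

```text
0.063 [302. 441.]
0.085 [303. 399.]
0.095 [304. 379.]
0.105 [304. 359.]
0.115 [304. 338.]
0.125 [305. 318.]
```

View pics/g3.png

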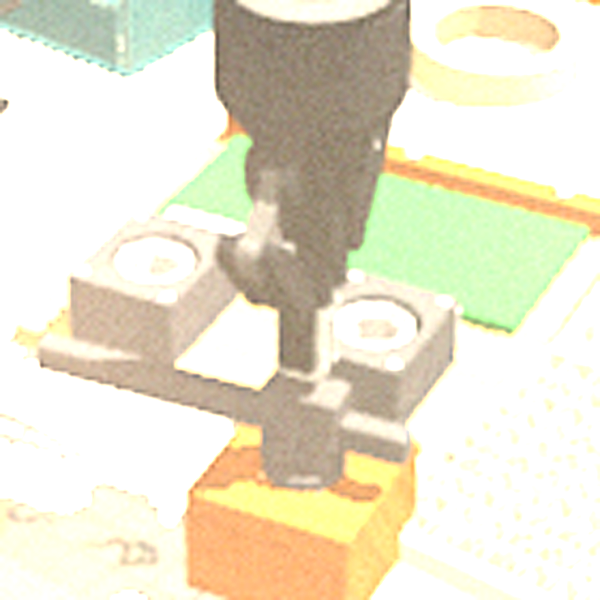

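The closed fingertips end at about (298,372), just above the head top. That puts the true tip height at about 0.099, where the readout implies 0.063, so the readout is about 36 mm low against the scene. Horizontal position agrees. I'll open, go down 30 mm and close.

```bash
python3 -m handwheel '[{"grip":-1,"x":0,"y":0,"z":0,"rx":0,"ry":0,"rz":0},{"grip":-1,"x":0,"y":0,"z":0,"rx":0,"ry":0,"rz":0},{"grip":-1,"x":0,"y":0,"z":0,"rx":0,"ry":0,"rz":0},{"grip":-1,"x":0,"y":0,"z":0,"rx":0,"ry":0,"rz":0},{"grip":-1,"x":0,"y":0,"z":0.01,"rx":0,"ry":0,"rz":0},{"grip":-1,"x":0,"y":0,"z":0.01,"rx":0,"ry":0,"rz":0},{"grip":-1,"x":0,"y":0,"z":0.01,"rx":0,"ry":0,"rz":0},{"grip":-1,"x":0,"y":0,"z":0,"rx":0,"ry":0,"rz":0}]'; python3 -m handwheel '[{"grip":1,"x":0,"y":0,"z":0,"rx":0,"ry":0,"rz":0},{"grip":1,"x":0,"y":0,"z":0,"rx":0,"ry":0,"rz":0},{"grip":1,"x":0,"y":0,"z":0,"rx":0,"ry":0,"rz":0},{"grip":1,"x":0,"y":0,"z":0,"rx":0,"ry":0,"rz":0},{"grip":1,"x":0,"y":0,"z":0,"rx":0,"ry":0,"rz":0}]'; python3 to.py .394 -.2405 .055 13.8
```

```text
time: 5.8
position: [0.3941, -0.2406, 0.0542]
tcp_rot: [-0.001, 0.617, 0.787, -0.001]
wrist_force: [-0.2, -0.5, 0.3]
gripper_width: 1.0
grip_force: 0.0
time: 6.42
position: [0.395, -0.2406, 0.0555]
tcp_rot: [-0.0, 0.617, 0.787, 0.0]
wrist_force: [-2.3, 0.9, 6.4]
gripper_width: 0.223
grip_force: 58.9
t 6.42 pos [ 0.395  -0.2406  0.0555] yaw_y 13.9 toolz [ 0.  0. -1.] F [-2.3  0.9  6.4] w 0.223 q [-0.53  0.23  1.09  2.1  -0.25  0.95  0.94]
rz 0.001 now [ 0.0003 -0.001   0.0005] after [ 0.0003 -0.001   0.0005]
```

Gripped: opening 19 mm, grip force 59 N. Lifting straight up.

```bash
python3 -m handwheel '[{"grip":1,"x":0,"y":0,"z":-0.01,"rx":0,"ry":0,"rz":0},{"grip":1,"x":0,"y":0,"z":-0.014,"rx":0,"ry":0,"rz":0},{"grip":1,"x":0,"y":0,"z":-0.014,"rx":0,"ry":0,"rz":0},{"grip":1,"x":0,"y":0,"z":-0.014,"rx":0,"ry":0,"rz":0},{"grip":1,"x":0,"y":0,"z":-0.014,"rx":0,"ry":0,"rz":0},{"grip":1,"x":0,"y":0,"z":-0.014,"rx":0,"ry":0,"rz":0},{"grip":1,"x":0,"y":0,"z":-0.01,"rx":0,"ry":0,"rz":0},{"grip":1,"x":0,"y":0,"z":0,"rx":0,"ry":0,"rz":0}]'; python3 to.py .506 -.1992 .145 33
```

```text
time: 7.42
position: [0.3953, -0.2405, 0.1456]
tcp_rot: [0.0, 0.616, 0.787, 0.001]
wrist_force: [-0.2, -0.5, -3.4]
gripper_width: 0.221
grip_force: 59.4
t 7.42 pos [ 0.3953 -0.2405  0.1456] yaw_y 13.9 toolz [ 0.001  0.001 -1.   ] F [-0.2 -0.5 -3.4] w 0.221 q [-0.69 -0.03  1.15  2.01  0.03  1.15  0.69]
rz -0.334 now [0.0135 0.1174 0.0008] after [-0.0257  0.1154  0.0008]
```

```bash
python3 -m handwheel '[{"grip":1,"x":0,"y":0,"z":0,"rx":0,"ry":0,"rz":-0.111},{"grip":1,"x":0,"y":0,"z":0,"rx":0,"ry":0,"rz":-0.111},{"grip":1,"x":0,"y":0,"z":0,"rx":0,"ry":0,"rz":-0.111},{"grip":1,"x":-0.0064,"y":0.0288,"z":0,"rx":0,"ry":0,"rz":0},{"grip":1,"x":-0.0064,"y":0.0288,"z":0,"rx":0,"ry":0,"rz":0},{"grip":1,"x":-0.0064,"y":0.0288,"z":0,"rx":0,"ry":0,"rz":0},{"grip":1,"x":-0.0064,"y":0.0288,"z":0,"rx":0,"ry":0,"rz":0},{"grip":1,"x":0,"y":0,"z":0,"rx":0,"ry":0,"rz":0},{"grip":1,"x":0,"y":0,"z":0,"rx":0,"ry":0,"rz":0}]'|tail -3; python3 to.py .506 -.1992 .145 33
python3 - <<'E'
from rig import manip
from h import *
s=manip.get_image('scene'); t=manip.get_image('top'); pickle.dump((s,t),open('pics/p4.pkl','wb'))
p=lambda d,X,q,w,k:((proj(d,X)[0]-(q-w))*k).round()
out=[]
for d in(s,t):
    q=proj(d,[.506,-.1992,.09])[0].astype(int); w=np.array([55,70])
    a=np.radians(123); e=np.array([np.cos(a),np.sin(a),0]); b=np.array([.506,-.1992,0])
    for n,X in dict(armtip=b+.123*e+[0,0,.166+.007],stub=b-.046*e+[0,0,.173],keytip=b+[0,0,.097],sock=b+[0,0,.0455]).items(): print(n,p(d,X,q,w,400/110))
    y0=q[1]-70; out.append(cv2.resize(d['color'][y0:y0+130,q[0]-55:q[0]+55,::-1],None,fx=400/110,fy=400/110,interpolation=2))
cv2.imwrite('pics/p4.png',cv2.convertScaleAbs(np.hstack(out),alpha=1.8,beta=10))
E
```

```text
wrist_force: [-0.1, -1.1, -3.4]
gripper_width: 0.221
grip_force: 59.6
t 8.55 pos [ 0.5046 -0.1999  0.1445] yaw_y 32.9 toolz [-0.002 -0.001 -1.   ] F [-0.1 -1.1 -3.4] w 0.221 q [-0.62  0.34  1.1   1.81 -0.33  1.19  1.15]
rz -0.002 now [-0.0001  0.0016 -0.0005] after [-0.0001  0.0016 -0.0005]
armtip [-32. 108.]
stub [299. 121.]
keytip [204. 244.]
sock [201. 324.]
armtip [-33. 389.]
stub [313. 173.]
keytip [205. 255.]
sock [195. 269.]
```

View pics/p4.png

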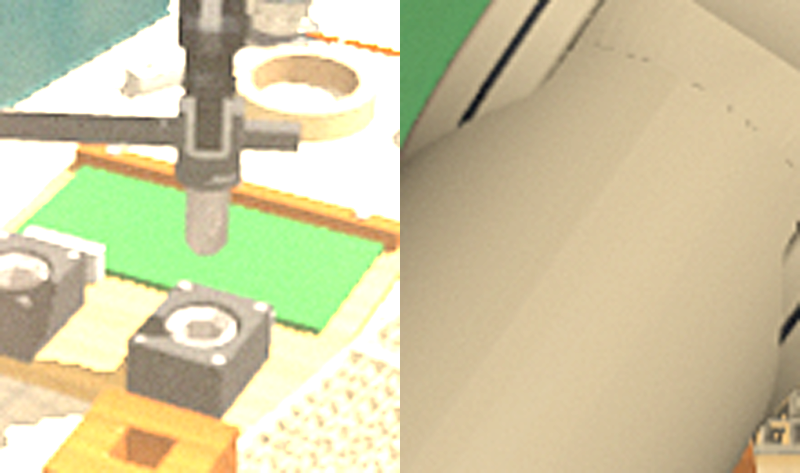

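The scene view shows the key tip at about (207,247) where I expected (204,244), and the stub end agrees. The socket is straight below at (201,325). Aligned, so I'll descend to just above the rim.

```bash
python3 -m handwheel '[{"grip":1,"x":0,"y":0.001,"z":0.012,"rx":0,"ry":0,"rz":0},{"grip":1,"x":0,"y":0,"z":0.012,"rx":0,"ry":0,"rz":0},{"grip":1,"x":0,"y":0,"z":0.012,"rx":0,"ry":0,"rz":0},{"grip":1,"x":0,"y":0,"z":0.010,"rx":0,"ry":0,"rz":0},{"grip":1,"x":0,"y":0,"z":0,"rx":0,"ry":0,"rz":0}]'|tail -3; python3 to.py .506 -.1992 .07 33
python3 -m handwheel '[{"grip":1,"x":0,"y":0,"z":0.003,"rx":0,"ry":0,"rz":0},{"grip":1,"x":0,"y":0,"z":0.003,"rx":0,"ry":0,"rz":0},{"grip":1,"x":0,"y":0,"z":0.003,"rx":0,"ry":0,"rz":0},{"grip":1,"x":0,"y":0,"z":0,"rx":0,"ry":0,"rz":0}]'|tail -3; python3 to.py .506 -.1992 .07 33
```

```text
wrist_force: [0.6, 0.4, -4.1]
gripper_width: 0.218
grip_force: 59.5
t 9.28 pos [ 0.5058 -0.1988  0.0983] yaw_y 32.9 toolz [-0.002  0.    -1.   ] F [ 0.6  0.4 -4.1] w 0.218 q [-0.57  0.41  1.05  1.86 -0.39  1.1   1.2 ]
rz -0.001 now [-0.0005 -0.      0.0283] after [-0.0005 -0.      0.0283]
wrist_force: [-0.2, -0.2, -2.7]
gripper_width: 0.22
grip_force: 59.5
t 9.78 pos [ 0.5063 -0.1988  0.09  ] yaw_y 32.9 toolz [-0.  0. -1.] F [-0.2 -0.2 -2.7] w 0.22 q [-0.56  0.42  1.04  1.87 -0.4   1.09  1.21]
rz -0.001 now [-0.0002 -0.0004  0.02  ] after [-0.0002 -0.0004  0.02  ]
```

```bash
python3 -m handwheel '[{"grip":1,"x":0,"y":0,"z":0.003,"rx":0,"ry":0,"rz":0},{"grip":1,"x":0,"y":0,"z":0.003,"rx":0,"ry":0,"rz":0},{"grip":1,"x":0,"y":0,"z":0,"rx":0,"ry":0,"rz":0}]'|tail -3; python3 to.py .506 -.1992 .07 33

```

```text
wrist_force: [-1.9, 0.8, -5.6]
gripper_width: 0.224
grip_force: 59.6
t 10.15 pos [ 0.5059 -0.1987  0.0837] yaw_y 32.9 toolz [-0.001  0.    -1.   ] F [-1.9  0.8 -5.6] w 0.224 q [-0.55  0.43  1.03  1.87 -0.41  1.08  1.21]
rz -0.001 now [-0.0005 -0.0002  0.0137] after [-0.0005 -0.0002  0.0137]
```

It is going in: the tip is about 10 mm below the rim with no upward resistance. Continuing.

```bash
python3 -m handwheel '[{"grip":1,"x":0,"y":0,"z":0.003,"rx":0,"ry":0,"rz":0},{"grip":1,"x":0,"y":0,"z":0.003,"rx":0,"ry":0,"rz":0},{"grip":1,"x":0,"y":0,"z":0.003,"rx":0,"ry":0,"rz":0},{"grip":1,"x":0,"y":0,"z":0.002,"rx":0,"ry":0,"rz":0},{"grip":1,"x":0,"y":0,"z":0,"rx":0,"ry":0,"rz":0}]'|tail -3; python3 to.py .506 -.1992 .07 33
python3 -m handwheel '[{"grip":1,"x":0,"y":0,"z":0.001,"rx":0,"ry":0,"rz":0},{"grip":1,"x":0,"y":0,"z":0.001,"rx":0,"ry":0,"rz":0},{"grip":1,"x":0,"y":0,"z":0,"rx":0,"ry":0,"rz":0}]'|tail -3; python3 to.py .506 -.1992 .07 33
```

```text
wrist_force: [-3.2, 1.6, -4.9]
gripper_width: 0.219
grip_force: 59.4
t 10.78 pos [ 0.506  -0.1987  0.0728] yaw_y 32.9 toolz [-0.001  0.    -1.   ] F [-3.2  1.6 -4.9] w 0.219 q [-0.54  0.44  1.01  1.88 -0.43  1.06  1.22]
rz -0.001 now [-0.0004 -0.0002  0.0028] after [-0.0004 -0.0002  0.0028]
wrist_force: [-5.0, 2.5, -1.1]
gripper_width: 0.224
grip_force: 59.9
t 11.15 pos [ 0.5061 -0.1988  0.0711] yaw_y 32.9 toolz [-0.001  0.    -1.   ] F [-5.   2.5 -1.1] w 0.224 q [-0.54  0.44  1.01  1.88 -0.43  1.06  1.23]
rz -0.001 now [-0.0003 -0.0003  0.0011] after [-0.0003 -0.0003  0.0011]
```

```bash
python3 -m handwheel '[{"grip":1,"x":0,"y":0,"z":0.001,"rx":0,"ry":0,"rz":0},{"grip":1,"x":0,"y":0,"z":0.001,"rx":0,"ry":0,"rz":0},{"grip":1,"x":0,"y":0,"z":0,"rx":0,"ry":0,"rz":0}]'|tail -3; python3 to.py .506 -.1992 .07 33
```

```text
wrist_force: [-8.2, 3.4, 10.6]
gripper_width: 0.218
grip_force: 61.6
t 11.53 pos [ 0.5063 -0.1989  0.0699] yaw_y 32.9 toolz [-0.     0.001 -1.   ] F [-8.2  3.4 10.6] w 0.218 q [-0.53  0.45  1.01  1.88 -0.43  1.05  1.23]
rz -0.001 now [-0.0001 -0.0004 -0.0001] after [-0.0001 -0.0004 -0.0001]
```

Floor contact came at the expected height (0.070), so the key is home. I'll release and rise.

```bash
python3 -m handwheel '[{"grip":-1,"x":0,"y":0,"z":0,"rx":0,"ry":0,"rz":0},{"grip":-1,"x":0,"y":0,"z":0,"rx":0,"ry":0,"rz":0},{"grip":-1,"x":0,"y":0,"z":0,"rx":0,"ry":0,"rz":0},{"grip":-1,"x":0,"y":0,"z":0,"rx":0,"ry":0,"rz":0},{"grip":-1,"x":0,"y":0,"z":-0.01,"rx":0,"ry":0,"rz":0},{"grip":-1,"x":0,"y":0,"z":-0.02,"rx":0,"ry":0,"rz":0},{"grip":-1,"x":0,"y":0,"z":-0.02,"rx":0,"ry":0,"rz":0},{"grip":-1,"x":0,"y":0,"z":-0.02,"rx":0,"ry":0,"rz":0},{"grip":1,"x":0,"y":0,"z":0,"rx":0,"ry":0,"rz":0},{"grip":1,"x":0,"y":0,"z":0,"rx":0,"ry":0,"rz":0},{"grip":1,"x":0,"y":0,"z":0,"rx":0,"ry":0,"rz":0},{"grip":1,"x":0,"y":0,"z":0,"rx":0,"ry":0,"rz":0}]'; python3 - <<'E'
from rig import manip
from h import *
s=manip.get_image('scene'); b=np.array([.506,-.199,0]); out=[]
a=np.radians(123); e=np.array([np.cos(a),np.sin(a),0]); q=proj(s,b+[0,0,.08])[0].astype(int)-[85,60]
for n,X in dict(armtip=b+.123*e+[0,0,.0905],stub=b-.046*e+[0,0,.0905],collartop=b+[0,0,.0725],headtop=b+[0,0,.1085]).items(): print(n,((proj(s,X)[0]-q)*5).round())
cv2.imwrite('pics/i5.png',cv2.convertScaleAbs(cv2.resize(s['color'][q[1]:q[1]+110,q[0]:q[0]+150,::-1],None,fx=5,fy=5,interpolation=2),alpha=1.8,beta=10))
E
```

```text
time: 13.02
position: [0.5061, -0.1988, 0.1387]
tcp_rot: [-0.0, 0.478, 0.879, -0.0]
wrist_force: [-0.1, 0.2, 0.3]
gripper_width: 0.139
grip_force: 0.0
armtip [112. 265.]
stub [549. 284.]
collartop [428. 318.]
headtop [430. 239.]
```

View pics/i5.png

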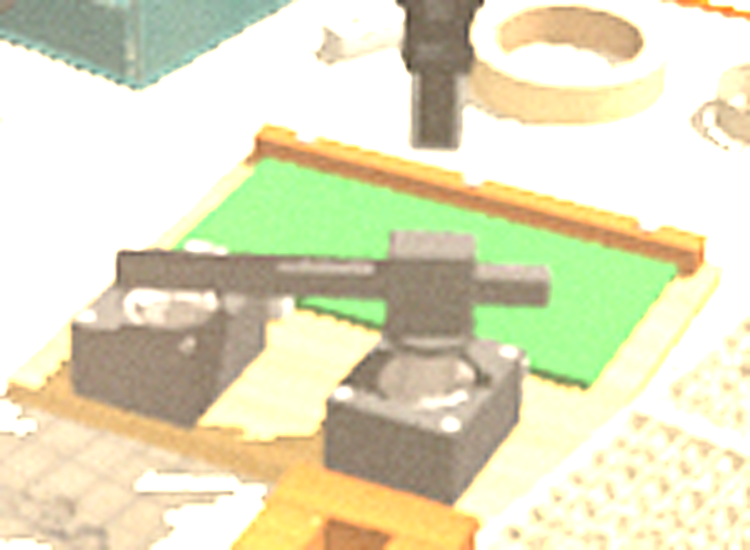

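The key stands home: arm tip at (118,268), stub at (549,284), head top at y≈238, all where a fully seated key projects (112,265; 549,284; 239). Now I'll take the closed fingers to the counter-clockwise side of the arm and go down.

```bash
python3 -m handwheel '[{"grip":1,"x":0.034,"y":-0.0125,"z":0,"rx":0,"ry":0,"rz":0},{"grip":1,"x":0.033,"y":-0.0125,"z":0,"rx":0,"ry":0,"rz":0},{"grip":1,"x":0.033,"y":-0.0125,"z":0,"rx":0,"ry":0,"rz":0},{"grip":1,"x":0,"y":0,"z":0,"rx":0,"ry":0,"rz":0},{"grip":1,"x":0,"y":0,"z":0.02,"rx":0,"ry":0,"rz":0},{"grip":1,"x":0,"y":0,"z":0.02,"rx":0,"ry":0,"rz":0},{"grip":1,"x":0,"y":0,"z":0.02,"rx":0,"ry":0,"rz":0},{"grip":1,"x":0,"y":0,"z":0.014,"rx":0,"ry":0,"rz":0},{"grip":1,"x":0,"y":0,"z":0,"rx":0,"ry":0,"rz":0}]'; python3 to.py .506 -.199 .064 33
```

```text
time: 14.2
position: [0.4255, -0.1413, 0.065]
tcp_rot: [-0.003, 0.478, 0.878, -0.003]
wrist_force: [-0.1, -0.5, 0.9]
gripper_width: 0.0
grip_force: 0.0
t 14.2 pos [ 0.4255 -0.1413  0.065 ] yaw_y 32.8 toolz [-0.008 -0.002 -1.   ] F [-0.1 -0.5  0.9] w 0.0 q [-0.91  0.2   1.23  2.12 -0.23  0.97  1.02]
rz -0.003 now [-0.0921  0.0363  0.0005] after [-0.0922  0.0361  0.0005]
```

```bash
python3 -m handwheel '[{"grip":1,"x":0.003,"y":0.005,"z":0,"rx":0,"ry":0,"rz":0},{"grip":1,"x":0.003,"y":0.005,"z":0,"rx":0,"ry":0,"rz":0},{"grip":1,"x":0,"y":0.004,"z":0,"rx":0,"ry":0,"rz":0},{"grip":1,"x":0.0015,"y":0.0078,"z":0,"rx":0,"ry":0,"rz":0.08},{"grip":1,"x":0.0015,"y":0.0078,"z":0,"rx":0,"ry":0,"rz":0.08},{"grip":1,"x":0.0015,"y":0.0078,"z":0,"rx":0,"ry":0,"rz":0.08},{"grip":1,"x":0.0015,"y":0.0078,"z":0,"rx":0,"ry":0,"rz":0.08},{"grip":1,"x":0,"y":0,"z":0,"rx":0,"ry":0,"rz":0}]'; python3 to.py .506 -.199 .064 15
```

```text
time: 15.2
position: [0.46, -0.1079, 0.0659]
tcp_rot: [-0.003, 0.611, 0.791, -0.001]
wrist_force: [-1.3, 0.3, 0.5]
gripper_width: -0.006
grip_force: 0.4
t 15.2 pos [ 0.46   -0.1079  0.0659] yaw_y 14.6 toolz [-0.005  0.002 -1.   ] F [-1.3  0.3  0.5] w -0.006 q [-0.94  0.32  1.22  2.06 -0.36  1.    0.73]
rz -0.006 now [-0.0998  0.0215  0.0015] after [-0.0999  0.0208  0.0015]
```

```bash
python3 -m handwheel '[{"grip":1,"x":0.0015,"y":0.01,"z":0,"rx":0,"ry":0,"rz":0.1},{"grip":1,"x":0.0015,"y":0.01,"z":0,"rx":0,"ry":0,"rz":0.1},{"grip":1,"x":0.0015,"y":0.01,"z":0,"rx":0,"ry":0,"rz":0.1},{"grip":1,"x":0.0015,"y":0.01,"z":0,"rx":0,"ry":0,"rz":0.1},{"grip":1,"x":0.0015,"y":0.01,"z":0,"rx":0,"ry":0,"rz":0.1},{"grip":1,"x":0.0015,"y":0.01,"z":0,"rx":0,"ry":0,"rz":0.1},{"grip":1,"x":0,"y":0,"z":0,"rx":0,"ry":0,"rz":0}]'; python3 to.py .506 -.199 .064 -20
```

```text
time: 16.08
position: [0.519, -0.099, 0.0656]
tcp_rot: [-0.002, 0.818, 0.576, -0.002]
wrist_force: [-0.5, 1.1, 1.9]
gripper_width: 0.001
grip_force: 0.5
t 16.07 pos [ 0.519  -0.099   0.0656] yaw_y -19.7 toolz [-0.005  0.002 -1.   ] F [-0.5  1.1  1.9] w 0.001 q [-0.87  0.55  1.22  1.93 -0.59  1.1   0.26]
rz 0.006 now [-0.0985  0.0215  0.0015] after [-0.0984  0.022   0.0014]
```

```bash
python3 -m handwheel '[{"grip":1,"x":0.0015,"y":0.01,"z":0,"rx":0,"ry":0,"rz":0.1},{"grip":1,"x":0.0015,"y":0.01,"z":0,"rx":0,"ry":0,"rz":0.1},{"grip":1,"x":0.0015,"y":0.01,"z":0,"rx":0,"ry":0,"rz":0.1},{"grip":1,"x":0,"y":0,"z":0,"rx":0,"ry":0,"rz":0}]'; python3 to.py .506 -.199 .064 -37;python3 -m handwheel '[{"grip":1,"x":0.0006,"y":0.004,"z":0,"rx":0,"ry":0,"rz":0.04},{"grip":1,"x":0.0006,"y":0.004,"z":0,"rx":0,"ry":0,"rz":0.04},{"grip":1,"x":0,"y":0,"z":0,"rx":0,"ry":0,"rz":0}]'; python3 to.py .506 -.199 .064 -41
```

```text
time: 16.58
position: [0.5476, -0.1081, 0.0655]
tcp_rot: [-0.002, 0.894, 0.448, -0.002]
wrist_force: [-0.9, 1.2, 0.4]
gripper_width: -0.005
grip_force: 0.7
t 16.57 pos [ 0.5476 -0.1081  0.0655] yaw_y -36.8 toolz [-0.005  0.002 -1.   ] F [-0.9  1.2  0.4] w -0.005 q [-0.81  0.66  1.23  1.85 -0.68  1.15  0.02]
rz 0.003 now [-0.0977  0.0212  0.0015] after [-0.0976  0.0215  0.0015]
time: 16.95
position: [0.555, -0.112, 0.0655]
tcp_rot: [-0.002, 0.912, 0.41, -0.002]
wrist_force: [-0.2, 2.8, 1.3]
gripper_width: -0.002
grip_force: 1.0
t 16.95 pos [ 0.555  -0.112   0.0655] yaw_y -41.6 toolz [-0.005  0.003 -1.   ] F [-0.2  2.8  1.3] w -0.002 q [-0.8   0.68  1.23  1.83 -0.71  1.17 -0.05]
rz -0.01 now [-0.0976  0.0211  0.0015] after [-0.0978  0.0201  0.0015]
```

Near the stop now. Small steps, watching the force.

```bash
for i in 1; do python3 -m handwheel '[{"grip":1,"x":0.0005,"y":0.004,"z":0,"rx":0,"ry":0,"rz":0.04},{"grip":1,"x":0.0005,"y":0.004,"z":0,"rx":0,"ry":0,"rz":0.04},{"grip":1,"x":0,"y":0,"z":0,"rx":0,"ry":0,"rz":0}]'|grep wrist; done; python3 -m handwheel '[{"grip":1,"x":0.0004,"y":0.003,"z":0,"rx":0,"ry":0,"rz":0.03},{"grip":1,"x":0,"y":0,"z":0,"rx":0,"ry":0,"rz":0}]'|grep wrist;python3 to.py .506 -.199 .064 -48
```

```text
wrist_force: [-1.3, 2.1, 1.1]
wrist_force: [-0.3, 2.6, 1.4]
t 17.57 pos [ 0.5639 -0.1187  0.0653] yaw_y -47.9 toolz [-0.005  0.002 -1.   ] F [-0.3  2.6  1.4] w 0.002 q [-0.77  0.72  1.24  1.8  -0.73  1.18 -0.14]
rz 0.001 now [-0.0968  0.0209  0.0014] after [-0.0968  0.021   0.0014]
```

```bash
python3 -m handwheel '[{"grip":1,"x":0.0004,"y":0.003,"z":0,"rx":0,"ry":0,"rz":0.03},{"grip":1,"x":0.0004,"y":0.003,"z":0,"rx":0,"ry":0,"rz":0.03},{"grip":1,"x":0,"y":0,"z":0,"rx":0,"ry":0,"rz":0}]'|grep wrist;python3 to.py .506 -.199 .064 -48;python3 -m handwheel '[{"grip":1,"x":0.0004,"y":0.003,"z":0,"rx":0,"ry":0,"rz":0.03},{"grip":1,"x":0.0004,"y":0.003,"z":0,"rx":0,"ry":0,"rz":0.03},{"grip":1,"x":0,"y":0,"z":0,"rx":0,"ry":0,"rz":0}]'|grep wrist;python3 to.py .506 -.199 .064 -48
```

```text
wrist_force: [-0.6, 2.6, 0.4]
t 17.95 pos [ 0.5685 -0.1228  0.0653] yaw_y -51.4 toolz [-0.005  0.002 -1.   ] F [-0.6  2.6  0.4] w 0.001 q [-0.76  0.73  1.24  1.79 -0.75  1.19 -0.19]
rz -0.059 now [-0.0964  0.0206  0.0014] after [-0.0974  0.0149  0.0015]
wrist_force: [-0.3, 3.1, 0.7]
t 18.32 pos [ 0.5727 -0.127   0.0653] yaw_y -54.8 toolz [-0.005  0.002 -1.   ] F [-0.3  3.1  0.7] w -0.002 q [-0.75  0.75  1.24  1.77 -0.76  1.21 -0.23]
rz -0.119 now [-0.096   0.0204  0.0014] after [-0.0977  0.0088  0.0015]
```

```bash
python3 -m handwheel '[{"grip":1,"x":0.0004,"y":0.003,"z":0,"rx":0,"ry":0,"rz":0.03},{"grip":1,"x":0.0004,"y":0.003,"z":0,"rx":0,"ry":0,"rz":0.03},{"grip":1,"x":0,"y":0,"z":0,"rx":0,"ry":0,"rz":0}]'|grep wrist;python3 to.py .506 -.199 .064 -48;python3 -m handwheel '[{"grip":1,"x":0.0004,"y":0.003,"z":0,"rx":0,"ry":0,"rz":0.03},{"grip":1,"x":0,"y":0,"z":0,"rx":0,"ry":0,"rz":0}]'|grep wrist;python3 to.py .506 -.199 .064 -48
```

```text
wrist_force: [0.7, 2.7, 1.1]
t 18.7 pos [ 0.5767 -0.1316  0.0652] yaw_y -58.3 toolz [-0.005  0.002 -1.   ] F [0.7 2.7 1.1] w 0.003 q [-0.73  0.77  1.25  1.76 -0.78  1.21 -0.28]
rz -0.179 now [-0.0956  0.0202  0.0014] after [-0.0977  0.0028  0.0015]
wrist_force: [0.4, 3.1, -0.2]
t 18.95 pos [ 0.5786 -0.1338  0.0652] yaw_y -60.0 toolz [-0.005  0.002 -1.   ] F [ 0.4  3.1 -0.2] w -0.001 q [-0.73  0.77  1.25  1.75 -0.78  1.22 -0.31]
rz -0.209 now [-0.0955  0.0201  0.0014] after [-0.0976 -0.0002  0.0015]
```

```bash
python3 -m handwheel '[{"grip":1,"x":0.0004,"y":0.003,"z":0,"rx":0,"ry":0,"rz":0.03},{"grip":1,"x":0.0004,"y":0.003,"z":0,"rx":0,"ry":0,"rz":0.03},{"grip":1,"x":0,"y":0,"z":0,"rx":0,"ry":0,"rz":0}]'|grep wrist;python3 to.py .506 -.199 .064 -48;python3 -m handwheel '[{"grip":1,"x":0.0004,"y":0.003,"z":0,"rx":0,"ry":0,"rz":0.03},{"grip":1,"x":0,"y":0,"z":0,"rx":0,"ry":0,"rz":0}]'|grep wrist;python3 to.py .506 -.199 .064 -48
```

```text
wrist_force: [0.0, 3.1, -0.3]
t 19.32 pos [ 0.5823 -0.1388  0.0652] yaw_y -63.4 toolz [-0.005  0.002 -1.   ] F [ 0.   3.1 -0.3] w 0.001 q [-0.71  0.79  1.25  1.74 -0.79  1.23 -0.36]
rz -0.269 now [-0.0952  0.0197  0.0015] after [-0.097  -0.0063  0.0016]
wrist_force: [0.3, 3.5, 0.9]
t 19.57 pos [ 0.584  -0.141   0.0652] yaw_y -65.1 toolz [-0.005  0.003 -1.   ] F [0.3 3.5 0.9] w -0.0 q [-0.71  0.79  1.25  1.73 -0.8   1.23 -0.38]
rz -0.299 now [-0.0951  0.0198  0.0014] after [-0.0967 -0.0091  0.0015]
```

```bash
python3 -m handwheel '[{"grip":1,"x":0.0004,"y":0.003,"z":0,"rx":0,"ry":0,"rz":0.03},{"grip":1,"x":0.0004,"y":0.003,"z":0,"rx":0,"ry":0,"rz":0.03},{"grip":1,"x":0,"y":0,"z":0,"rx":0,"ry":0,"rz":0}]'|grep wrist;python3 to.py .506 -.199 .064 -48;python3 -m handwheel '[{"grip":1,"x":0.0004,"y":0.003,"z":0,"rx":0,"ry":0,"rz":0.03},{"grip":1,"x":0,"y":0,"z":0,"rx":0,"ry":0,"rz":0}]'|grep wrist;python3 to.py .506 -.199 .064 -48
```

```text
wrist_force: [0.7, 4.0, 1.6]
t 19.95 pos [ 0.5874 -0.146   0.0652] yaw_y -68.6 toolz [-0.005  0.003 -1.   ] F [0.7 4.  1.6] w -0.001 q [-0.69  0.81  1.25  1.72 -0.81  1.24 -0.43]
rz -0.359 now [-0.0951  0.0196  0.0014] after [-0.0959 -0.015   0.0016]
wrist_force: [1.6, 5.4, 1.3]
t 20.2 pos [ 0.5889 -0.1484  0.0652] yaw_y -70.3 toolz [-0.005  0.003 -1.   ] F [1.6 5.4 1.3] w -0.002 q [-0.69  0.81  1.26  1.72 -0.82  1.25 -0.45]
rz -0.389 now [-0.0951  0.0196  0.0014] after [-0.0954 -0.0179  0.0016]
```

```bash
python3 -m handwheel '[{"grip":1,"x":0.0003,"y":0.002,"z":0,"rx":0,"ry":0,"rz":0.02},{"grip":1,"x":0.0003,"y":0.002,"z":0,"rx":0,"ry":0,"rz":0.02},{"grip":1,"x":0,"y":0,"z":0,"rx":0,"ry":0,"rz":0}]'|grep wrist;python3 to.py .506 -.199 .064 -48
```

```text
wrist_force: [0.6, 6.7, 1.9]
t 20.57 pos [ 0.5909 -0.1516  0.0651] yaw_y -72.5 toolz [-0.005  0.004 -1.   ] F [0.6 6.7 1.9] w 0.001 q [-0.68  0.82  1.26  1.71 -0.83  1.25 -0.49]
rz -0.428 now [-0.0952  0.0198  0.0013] after [-0.0948 -0.0215  0.0015]
```

```bash
python3 -m handwheel '[{"grip":1,"x":0.0,"y":0.003,"z":0,"rx":0,"ry":0,"rz":0.02},{"grip":1,"x":0,"y":0.003,"z":0,"rx":0,"ry":0,"rz":0.02},{"grip":1,"x":0,"y":0,"z":0,"rx":0,"ry":0,"rz":0}]'|grep wrist;python3 to.py .506 -.199 .064 -48
python3 - <<'E'
from rig import manip
from h import *
t=manip.get_image('top');s=manip.get_image('scene')
def c(d,X,w=(60,60)):
    q=proj(d,X)[0].astype(int); return cv2.convertScaleAbs(cv2.resize(d['color'][q[1]-60:q[1]+60,q[0]-60:q[0]+60,::-1],(400,400),interpolation=2),alpha=1.6,beta=10)
cv2.imwrite('pics/z6.png',np.hstack([c(t,[.51,-.18,.06]),c(s,[.51,-.18,.06])]))
E
```

```text
wrist_force: [3.3, 8.0, 1.9]
t 20.95 pos [ 0.5931 -0.157   0.0652] yaw_y -74.8 toolz [-0.004  0.004 -1.   ] F [3.3 8.  1.9] w -0.001 q [-0.66  0.83  1.26  1.7  -0.83  1.26 -0.52]
rz -0.468 now [-0.0951  0.0177  0.0014] after [-0.0929 -0.0271  0.0016]
```

View pics/z6.png

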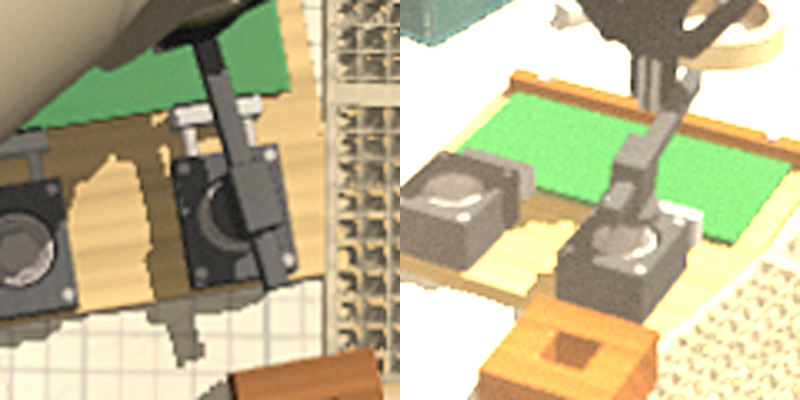

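The jaw now stands out at about (215,108) in the left view, with the same block-to-jaw offset as the tight clamp (48 against 45 px), so it is at the glass. The push force has risen well above friction. One more firm nudge, then back off.

```bash
python3 -m handwheel '[{"grip":1,"x":0.0,"y":0.003,"z":0,"rx":0,"ry":0,"rz":0.01},{"grip":1,"x":0,"y":0.003,"z":0,"rx":0,"ry":0,"rz":0.01},{"grip":1,"x":0,"y":0,"z":0,"rx":0,"ry":0,"rz":0}]'|grep wrist;python3 to.py .506 -.199 .064 -48
```

```text
wrist_force: [3.0, 7.7, 2.9]
t 21.43 pos [ 0.5949 -0.1627  0.0653] yaw_y -75.9 toolz [-0.003  0.004 -1.   ] F [3.  7.7 2.9] w -0.002 q [-0.65  0.84  1.26  1.69 -0.84  1.26 -0.53]
rz -0.487 now [-0.0951  0.0136  0.0015] after [-0.0904 -0.0325  0.0017]
```

The force has levelled off because the key is only leaning in its play. I'll back straight off so it settles, then rise clear and check numerically.

```bash
python3 -m handwheel '[{"grip":1,"x":0.0,"y":-0.003,"z":0,"rx":0,"ry":0,"rz":0},{"grip":1,"x":0,"y":-0.003,"z":0,"rx":0,"ry":0,"rz":0},{"grip":1,"x":0,"y":-0.004,"z":0,"rx":0,"ry":0,"rz":0},{"grip":1,"x":0,"y":-0.005,"z":0,"rx":0,"ry":0,"rz":0},{"grip":1,"x":0,"y":-0.01,"z":0,"rx":0,"ry":0,"rz":0},{"grip":1,"x":0,"y":-0.015,"z":0,"rx":0,"ry":0,"rz":0},{"grip":1,"x":0,"y":0,"z":-0.03,"rx":0,"ry":0,"rz":0},{"grip":1,"x":0,"y":0,"z":-0.05,"rx":0,"ry":0,"rz":0},{"grip":1,"x":0,"y":0,"z":-0.05,"rx":0,"ry":0,"rz":0},{"grip":1,"x":0,"y":-0.05,"z":-0.03,"rx":0,"ry":0,"rz":0},{"grip":1,"x":0,"y":-0.05,"z":0,"rx":0,"ry":0,"rz":0},{"grip":1,"x":0,"y":-0.05,"z":0,"rx":0,"ry":0,"rz":0}]'|head -4
cat > fit.py <<'E'
# fit key pose (yaw, height, tilt) by silhouette: box corners' hulls vs dark pixels in the scene view
from rig import manip
from h import *
from scipy.optimize import differential_evolution
from scipy.spatial.transform import Rotation as R
s=manip.get_image('scene'); t=manip.get_image('top'); pickle.dump((s,t),open('pics/p7.pkl','wb'))
def box(x0,x1,y,z0,z1): return np.array([[a,b,c] for a in(x0,x1) for b in(-y,y) for c in(z0,z1)])
g=np.linspace(0,2*np.pi,24)[:,None]; cyl=lambda r,z:np.hstack([r*np.cos(g),r*np.sin(g),0*g+z])
parts=[box(-.046,.123,.006,.062,.076),box(-.017,.017,.01,.051,.087),np.vstack([cyl(.018,.045),cyl(.018,.051)]),np.vstack([cyl(.0115,.03),cyl(.0115,.045)])]
def mask(d,p):
    yaw,rx,ry,dx,dy,dz=p; M=R.from_rotvec([rx,ry,0])*R.from_rotvec([0,0,yaw]); m=np.zeros((480,640),np.uint8)
    for q in parts: cv2.fillConvexPoly(m,cv2.convexHull(proj(d,M.apply(q)+[.506+dx,-.199+dy,.0215+dz]).round().astype(np.int32)),1)
    return m
def score(d,p):
    m=mask(d,p); b=cv2.dilate(m,np.ones((5,5),np.uint8))-m; L=d['color'].mean(2)
    w=np.ones_like(L); return L[m>0].mean()/max(L[b>0].mean(),1)
def cost(p): return sum(score(d,p) for d in(s,t))
B=[(-.3,.9),(-.12,.12),(-.12,.12),(-.004,.004),(-.004,.004),(-.003,.02)]
r=differential_evolution(cost,B,seed=1,maxiter=60,popsize=10)
print(r.fun,np.degrees(r.x[:3]).round(1),(r.x[3:]*1000).round(1))
E
python3 fit.py; python3 to.py .506 -.199 .064 -48
```

```text
time: 22.92
position: [0.5478, 0.0223, 0.2259]
tcp_rot: [-0.002, 0.992, 0.122, -0.002]
wrist_force: [-0.2, 0.2, -0.0]
1.4407142227642724 [15.5  4.1  1.1] [-1.1  0.7 -0.5]
t 23.02 pos [0.5475 0.028  0.2252] yaw_y -75.4 toolz [-0.006  0.006 -1.   ] F [-0.1 -0.5 -0.4] w -0.001 q [-1.18  0.37  1.32  1.69 -0.37  1.37 -1.12]
rz -0.478 now [-0.0966  0.2103  0.1602] after [-0.1819  0.1421  0.161 ]
```

The fit shows the key nearly upright, seated (dz ≈ 0) and with yaw 15°. I'll check the jaw positions of both clamps numerically, before against after.

```bash
python3 - <<'E'
from h import *
t0=pickle.load(open('pics/top0.pkl','rb')); s1,t1=pickle.load(open('pics/p7.pkl','rb')); s0=pickle.load(open('pics/scene0.pkl','rb'))
a=np.radians(10); u=np.array([np.cos(a),np.sin(a),0]); v=np.array([-u[1],u[0],0])
L=np.array([.4856,-.0849,.04]);R=np.array([.5059,-.1991,.04])
k=np.arange(.030,.070,.0015)
for z in (.04,):
  for nm,d in(('top0',t0),('top1',t1),('scene0',s0),('scene1',s1)):
    for c,n in((L,'L'),(R,'R')):
      for o in(-.018,.018):
        m=proj(d,[c+u*q+v*o for q in k]).astype(np.float32)
        px=cv2.remap(d['color'],m[:,0].reshape(1,-1),m[:,1].reshape(1,-1),1)[0].astype(int)
        print(nm,n,o,' '.join(('G' if p[1]>p[0]*1.4 and p[1]>p[2]*1.2 else 'w' if p[0]-p[2]>p.mean()*.25 else 'g')+str(p.mean().astype(int)) for p in px))
E
```

```text
top0 L -0.018 g63 g61 g54 g51 g91 g105 g105 g103 g106 g110 g111 g107 g100 g84 g64 g87 g114 g121 g121 g123 g126 g93 g45 G41 G56 G62 G62
top0 L 0.018 g51 g51 g51 g57 g79 g92 g95 g93 g91 g91 g92 g93 g95 g91 g60 g88 g111 g119 g117 g117 g124 g89 g44 G34 G55 G62 G61
top0 R -0.018 g57 g57 g54 g57 g80 g113 g123 g124 g126 g125 g91 g35 w65 w100 w109 w107 w107 w104 w104 w98 w76 w37 G54 G65 G67 G66 G65
top0 R 0.018 g55 g53 g50 g53 g88 g112 g120 g121 g122 g126 g91 w50 w67 w99 w108 w106 w105 w103 w104 w97 w70 w25 G50 G64 G67 G64 G65
top1 L -0.018 g68 g66 g58 g53 g95 g112 g112 g110 g112 g116 g117 g114 g106 g89 g67 g94 g120 g127 g128 g130 g132 g99 g47 G44 G61 G67 G66
top1 L 0.018 g55 g55 g55 g62 g85 g99 g101 g99 g97 g98 g97 g98 g101 g97 g64 g93 g117 g126 g125 g125 g131 g95 g47 G37 G59 G67 G65
top1 R -0.018 g61 g61 g58 g64 w97 w111 w111 w112 w113 w113 w111 w111 w97 w70 g51 g67 g121 g131 g131 g133 g131 g102 g46 G49 G65 G72 G71
top1 R 0.018 g27 g25 g21 g24 g101 g118 g117 g114 g115 g118 g120 g121 g121 g105 g77 g84 g119 g130 g131 g133 g135 g101 g48 G47 G65 G72 G70
scene0 L -0.018 g106 g105 g105 g121 g145
[... 436 characters left out ...]
 g106 g106 g106 g107 g106 g105 g105 g105 g108 G109 G110 G108 G107 G106 G106 G105 G105 G105 G107 G107 G106 G105 G104 G104 G107
scene1 L -0.018 g105 g104 g102 g119 g145 g166 g153 g139 g124 g132 g155 g189 g197 g205 g211 g190 g167 g144 g130 G117 G109 G108 G108 G109 G110 G110 G109
scene1 L 0.018 g103 g108 g111 g111 g111 g111 g110 g109 g114 g133 g161 g182 g197 g216 g209 g188 g169 g147 g129 G116 G108 G109 G109 G109 G110 G111 G110
scene1 R -0.018 g104 g104 g108 g117 g135 g161 g176 g163 g147 g135 g151 g172 g191 g201 g211 g203 g179 g158 g137 G118 G103 G105 G106 G107 G107 G107 G106
scene1 R 0.018 g77 w76 w76 w76 g77 g78 w77 w76 w75 w74 w74 w73 w73 w72 w71 w71 w72 w71 w70 g72 w73 w75 w77 w78 w79 g80 g81
```

The right jaw's profile now matches the tight left clamp within about 0.3 mm. It travelled about 16.6 mm, and the left clamp hasn't moved. One more check on the key's height and tilt, since its yaw is slightly more than I expected.

```bash
cat >> fit.py <<'E'
for nm,ds in(('scene',[s]),('top',[t])):
    r=differential_evolution(lambda p:sum(score(d,p) for d in ds),B,seed=2,maxiter=50,popsize=10); print(nm,r.fun.round(3),np.degrees(r.x[:3]).round(1),(r.x[3:]*1000).round(1))
for dz in(-.002,0,.003,.006,.01,.015):
    r=differential_evolution(lambda p:cost([*p,dz]),B[:5],seed=1,maxiter=40,popsize=8); print(dz,r.fun.round(3),np.degrees(r.x[:3]).round(1),(r.x[3:]*1000).round(1))
E
python3 fit.py
```

```text
1.444645411733307 [16.   3.2  1.9] [ 0.2 -0.  -2.7]
scene 0.726 [15.   4.3  1.9] [-2.9  1.3 -1. ]
top 0.7 [14.7 -0.3  1. ] [-2.7 -2.6 15.1]
-0.002 1.445 [15.6  4.2  0.7] [1.  1.9]
0 1.445 [15.4  2.7  3.5] [-1.9 -0.3]
0.003 1.452 [15.1  0.2  1.3] [-0.5 -3.2]
0.006 1.462 [15.2  2.6  5.2] [-3.7  0.7]
0.01 1.477 [14.9  0.3  4.2] [-3.8 -2.6]
0.015 1.536 [15.  -0.2  5. ] [-3.9 -2.3]
```

The key is at its home height (best fit dz ≈ 0 or slightly below), within a few degrees of upright, and the robot is clear. Handing in.

```bash
python3 -c "
from rig import manip
print(manip.job_done())"
```

```text
the job is handed in; nothing more can be done
None
```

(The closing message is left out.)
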